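# Put the vase-polishing machine into third

## Robot

A 6-joint arm with a two-finger parallel gripper is mounted at the origin on the work surface. World frame = base frame: x ahead of the robot, y to its left, z up, the work surface at z = 0. Lengths are in mm, angles in rad, forces in N, time in s.
With the tool pointing down it reaches from about 325 to 775 mm from the base axis. Payload 5.5 kg.
Tool frame: the origin (TCP) lies at the very end of the fingers, on their centre line; the grasp point (between the pads) lies 19 mm behind it (ctrl.grip_point_offset is the distance from the TCP to the grasp point, in mm); y points along the fingers, z is the direction in which the jaws open and shut, and the axes are right-handed (so a half turn about y gives the same grasp; the last joint's range is limited). The gripper opens to 88 mm and grips with 3 to 60 N. Pads are 20 mm wide; open, the fingers measure 115 mm over their backs; the gripper's body (75 mm by 178 mm) begins 61 mm behind the grasp point.
Start: joints at [1.201, 0.091, 1.231, -0, 1.82, -0.057], TCP at [184.639, 570.898, 222.631] pointing down, gripper open.
Joint ranges: [-2.87, 2.87], [-0.86, 2.18], [0.17, 2.46], [-1.51, 4.65], [0.06, 2.69], [-2.65, 2.65]. Speed limits (rad/s): [2.57, 2.57, 3.01, 3.14, 3.14, 3.14].

## Interface

Orientations are given as a rotation vector (axis times angle).
In Python, from plant import ctrl gives the robot as it stands.
- The arm moves only by the tool send_rows, never from a script. Its argument "targets" is a list that holds one entry, the list of rows, each a list of 7 numbers: the shift along the tool's x, y, z as a fraction of full scale, then the turn, a rotation vector about the tool's x, y, z as a fraction of full scale, then the gripper command: -1 is fully open, 1 is shut, values between are in proportion. A call has 1 to 20 rows; each row is the pose to reach, as a shift and turn from the pose commanded when the call began, along the tool's axes at that moment, turning the shorter way round; what a row does not reach only later rows make up. Full scale, the value 1, is 0.25 m for a shift and pi rad for a turn. A row lasts 1/12 s, in which the tool goes at most 41.7 mm and 7.16 degrees, less where a joint would pass 70% of its speed; a pose out of reach is approached as far as the arm can. A call with a number of a shift or a turn outside -1 to 1 is refused whole. A call with a gripper value outside its range is refused whole. The fingers move at their own pace and stop on an object; the grip force is fixed at half the most. Time passes only in rows, so rows that repeat a pose let the fingers close. It gives the time, the measured TCP pose, the force and the opening at its end, in the units of the state.
- ctrl.get_obs(): the state, without advancing time (a new reading comes with each control period).
- ctrl.capture(name): name is "side" or "top"; returns (picture, depth): 400x640x3 uint8, red, green, blue; 400x640 float32, mm along the optical axis (not along the pixel's ray), 0 where there is no reading.
- ctrl.calibration(name): a dict with "intrinsics" (3x3 intrinsics, pixels), "extrinsics" (4x4, takes a point from world to camera coordinates). Camera axes: x right, y up, looking along -z (the intrinsics and any distortion apply to the point x, -y, -z); pixel columns grow to the right and rows downward; lengths in mm; the calibration is good to about 2 mm. A picture is of the moment at which its call begins. calibration takes no time and is no camera call.
- ctrl.job_done(): hands the job in, once; it reports no verdict.
Trained networks look in the newest picture that a camera, given by its name, has taken for a name from the list of things; names that differ only in an ending like _2 or _b are one class to them, and where a whole thing is asked for, a point or a joint stands for the part that bears it (a point fixed in the world has none). Each returns a list of dicts, best first, with "confidence" (0 to 1); they miss things now and then, are a little off and sometimes report something else, mostly with a low value. They report only what shows in the picture. A call takes as long as a camera call.
- ctrl.silhouettes(camera, query): "region" (400x640 bool, what is visible of it) and "bbox" ([left, top, width, height] in pixels, round what is visible of it).
The state is a dict: "time_s": time; "joint_pos": joint angles; "dq": joint speeds; "effort": joint torques, N m; "tcp_pos": TCP position; "eef_rot": TCP orientation; "contact_force": force on the tool from outside, world axes, zero at the start; "moment": the same for the moment, N m; "gripper_width": opening from 0.0 (shut) to 1.0 (fully open).
Only numpy, scipy, OpenCV 4.12 (cv2) and the standard library are available. Lean on these libraries where they do the work, as an engineer would, in place of code of your own. Each camera call takes 0.05 s, during which the arm holds its last target.

## Task

Change the vase-polishing machine into third: with the fingertips only, push the gearstick through its H-shaped gate - out of the left leg to the middle, across to the right, then forward (away from the robot) fully home into the third slot, the far right one with three pips. Only push the stick, gently, without pinching it or shoving it hard, then let it be; do not lift or shift any of the other things on the bench and the machine.

Things in the scene. Friction and masses are not known exactly. Their poses are not given: they have to be found in the camera images.
- gate_center (a point): centre of the H gate, at the top of the gate plate (112 x 96 x 15 mm aluminium on the gearbox, top 120 mm above the table). Axes, turning with the machine: x forward (away from the robot), y left (towards the vase), z up. The H: two legs 20 mm wide, 58 mm long, along x, their middles at y = +18 and -18 mm, joined half-way by a cross channel 22 mm wide
- third_slot (a point): third slot, at the plate's top: the point where the stick's rod stands when fully home, 19 mm forward and 18 mm right of gate_center. Slots are marked by pips: first far left (one pip), second near left (two), third far right (three), fourth near right (four)
- stick_grip (a point): centre of the gearstick's grip, moving with it: black cylinder, 28 mm diameter, 60 mm long, on a 12 mm steel rod. The stick tilts about a pivot 70 mm below gate_center; this point is 125 mm from the pivot, the grip's top 155 mm, its lower end 95 mm. Upright, the grip spans 145 to 205 mm above the table. Site z runs up along the stick
- stick_along (a joint): tilt of the gearstick forward, rad: 0 upright, positive forward (gate_center's +x); fully home is a firm stop at about +0.29 (-0.29 backward); pressed on, it gives to about 0.32. The stick can cross only within about 0.07 of 0. It starts anywhere in the left leg (-0.27 to 0.27). Dry friction holds it where it is left; about 3 N at the grip moves it
- stick_across (a joint): tilt of the gearstick sideways, rad: 0 upright (mid gate), positive to the right (gate_center's -y). About -0.28 in the left leg, +0.28 in the right leg, its play there from 0.2 to 0.3; firm stops at +-0.30. Same friction
- machine: the vase-polishing machine, fixed: grey gearbox 260 (x) x 240 (y) x 105 mm, origin on the table under gate_center, same axes. The chuck and black vase reach 340 mm to +y, up to 135 mm high, the motor 240 mm to -y, up to 130 mm high
- sanding_block: cork sanding block 70 x 45 x 26 mm lying on the gearbox's far left corner; origin at the middle of its underside. Leave it
- lacquer_tin: small steel tin, 44 mm in diameter, 40 mm tall, on the gearbox's far right corner; origin at its underside. Leave it
- lacquer_brush: wooden brush lying on the table between robot and machine, on the left. Leave it
- small_vase: black lacquered vase 87 mm wide, 128 mm tall, on the table far to the left; origin at its underside. Leave it
- thinner_bottle: amber bottle 64 mm in diameter, 170 mm tall, on the table to the right; origin at its underside. Leave it
- water_cup: white cup 72 mm wide, 75 mm tall, on the table to the right; origin at its underside. Leave it
- palette_knife: palette knife lying on the table between robot and machine, on the right. Leave it

How it is judged (in metres and radians):
On the way, in this order (a step that is already met when the one before it is completed fails the run):
1. the stick has crossed the gate to its right side, in the cross channel (value of joint stick_across above 0.18 rad and value of joint stick_along between -0.15 and 0.15 rad).
2. the stick is forward in the third slot (value of joint stick_across above 0.18 rad and value of joint stick_along above 0.25 rad), for 0.1 s.
At the end, for the whole second after the job is handed in: the stick rests in the third slot: stick_along above 0.25 rad (home is about 0.29) and stick_across above 0.18 rad (all of step 2 and velocity of joint stick_along between -0.05 and 0.05 rad/s); the robot touches nothing.
It fails at once if a bystander lifted or shifted by more than 30 mm (distance of any of sanding_block, lacquer_tin, lacquer_brush, small_vase, thinner_bottle, water_cup, palette_knife from where it was at the start of the episode above 0.03 m).
It fails at once if the gearstick pinched, or it or the machine shoved hard (more than 38 N from the fingers) (contact force between the fingers and machine above 38 N).
It also fails if it takes over 50 s, if anything falls off the work surface, if the arm or the gripper's body presses on something with over 40 N, if the wrist force passes 120 N, or if a joint passes its speed limit or range.

## Working session

There is one attempt and no reset: what is moved stays moved. The work goes in short steps, Python scripts to look and compute and a tool call to move; the robot and the scene stay as the last step left them, time stands still between calls to the robot, and variables do not carry over. Pictures are saved under pics/ and viewed, and the job is handed in when it is done.

Besides the shell and the picture viewer there is one more tool, called after "Emit:" by a JSON object that holds its "api" and its "payload", one argument or row to a line. send_rows: Moves the arm, as the interface text tells. Its arguments: {"type":"object","properties":{"targets":{"type":"array","items":{"type":"array","items":{"type":"array","items":{"type":"number","minimum":-1,"maximum":1}}}}},"required":["targets"]}

```bash
mkdir -p pics; ls; python3 - <<'E'
from plant import ctrl
import cv2,numpy as np
print(ctrl.get_obs())
for n in("top","side"):
    p,d=ctrl.capture(n); cv2.imwrite(f"pics/{n}0.png",p[:,:,::-1]); np.save(f"{n}d.npy",d)
    c=ctrl.calibration(n); print(n,c)
    for q in ("stick_grip","machine","lacquer_tin","sanding_block"):
        r=ctrl.silhouettes(n,q); print(q,[(x["confidence"],x["bbox"]) for x in r])
        if r: np.save(f"{n}_{q}.npy",r[0]["region"])
E
```

```text
pics
{'time_s': 0.0, 'joint_pos': array([ 1.20130617e+00,  9.18537459e-02,  1.23188741e+00, -2.28500038e-05,
        1.81979677e+00, -5.66646615e-02]), 'dq': array([-7.26771277e-04,  1.39995674e-03,  2.09056658e-04, -4.16820708e-05,
       -3.70242661e-04,  9.57505949e-04]), 'effort': array([-1.85894514e-04, -4.46445930e+01, -4.06447792e+01,  6.97548687e-02,
        2.92677584e-02, -2.00051295e-04]), 'tcp_pos': array([184.52937387, 570.60425722, 221.50908298]), 'eef_rot': array([-1.55872599,  0.24588723, -0.24527285]), 'contact_force': array([-0.08586296, -0.46183612,  0.46596868]), 'moment': array([ 0.03583789, -0.04782849, -0.00476416]), 'gripper_width': 0.9989068864372219}
top {'intrinsics': array([[394.60427103,   0.        , 318.22524591],
       [  0.        , 394.60427103, 202.68700919],
       [  0.        ,   0.        ,   1.        ]]), 'extrinsics': array([[ 5.28600274e-03, -9.99933811e-01,  1.02192112e-02,
         2.57102215e+01],
       [ 9.83489007e-01,  7.04713828e-03,  1.80830615e-01,
        -5.03504539e+02],
       [-1.80890662e-01,  9.09461079e-03,  9.83461162e-01
[... 475 characters left out ...]
36.52927099, 196.26631529],
       [  0.        ,   0.        ,   1.        ]]), 'extrinsics': array([[ 9.75979209e-01, -2.17267081e-01,  1.61121103e-02,
        -4.70748554e+02],
       [ 1.38778232e-01,  6.77001609e-01,  7.22778959e-01,
        -1.88798762e+02],
       [-1.67943999e-01, -7.03181227e-01,  6.90891436e-01,
        -1.39843066e+03],
       [ 0.00000000e+00,  0.00000000e+00,  0.00000000e+00,
         1.00000000e+00]])}
stick_grip [(0.75, [333.6, 195.8, 12.2, 29.1])]
machine [(0.78, [300.9, 157.8, 89.2, 153.0]), (0.54, [245.3, 257.3, 42.5, 77.8])]
lacquer_tin [(0.5, [373.4, 236.6, 16.9, 19.6])]
sanding_block [(0.71, [362.4, 198.1, 21.4, 17.9]), (0.4, [371.8, 235.7, 17.0, 19.5])]
```

```bash
python3 - <<'E'
import cv2
a=cv2.imread("pics/top0.png");b=cv2.imread("pics/side0.png")
cv2.imwrite("pics/top0c.png",cv2.resize(a[120:270,230:450],None,fx=3.6,fy=3.6,interpolation=cv2.INTER_CUBIC))
cv2.imwrite("pics/side0c.png",cv2.resize(b[140:320,240:440],None,fx=3.3,fy=3.3,interpolation=cv2.INTER_CUBIC))
E
```

```text
(no output)
```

View pics/top0.png

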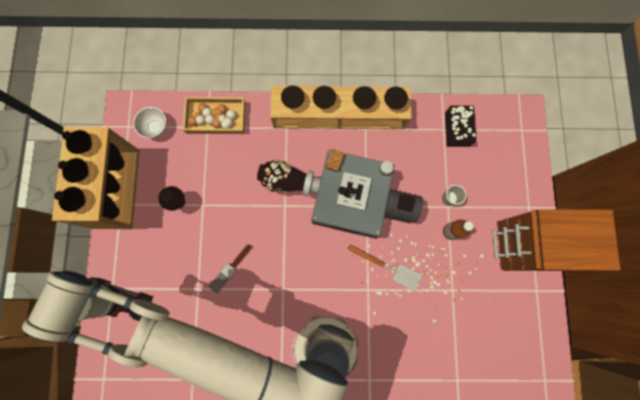

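View pics/side0.png

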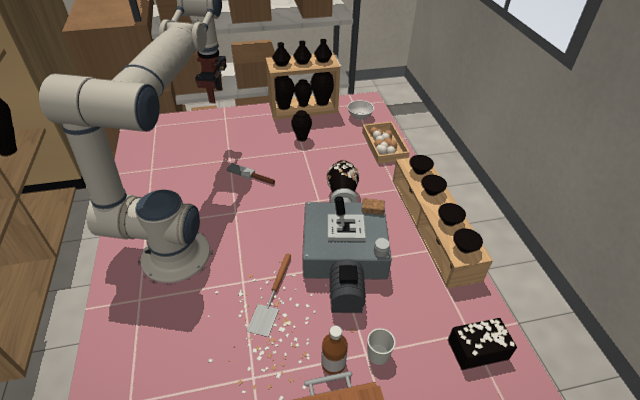

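```bash
ls pics
```

```text
side0.png
side0c.png
top0.png
top0c.png
```

View pics/top0c.png

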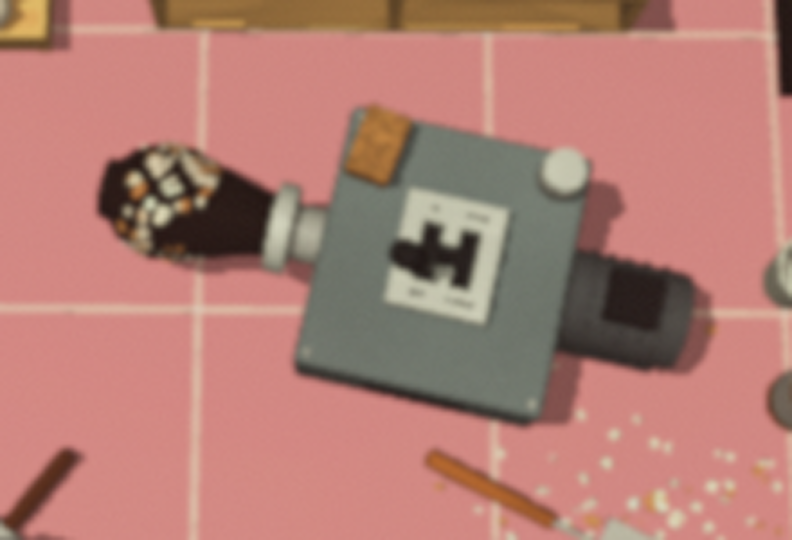

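View pics/side0c.png

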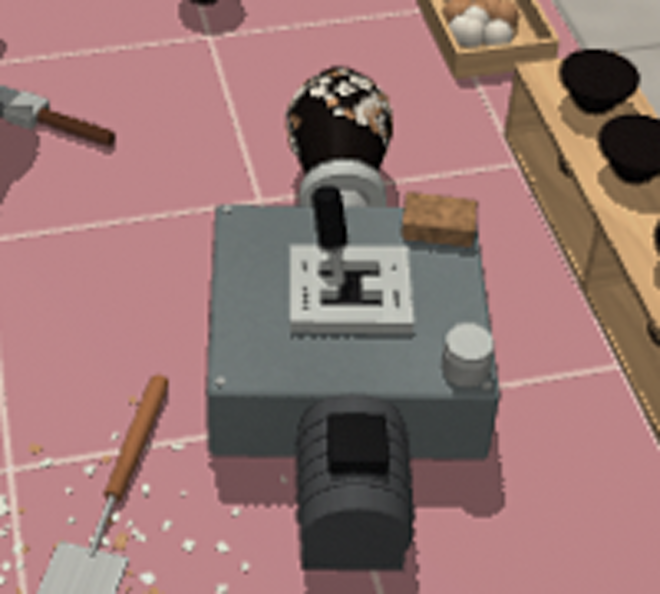

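The views show the machine turned clockwise, about 12°, as seen from above. The plate is near top pixel (353,190), and the stick leans towards the vase in the left leg. Next I measure the poses.

```bash
cat > h.py <<'E'
from plant import ctrl
import cv2,numpy as np
def cloud(n,d):
    c=ctrl.calibration(n);K=c["intrinsics"];E=c["extrinsics"]
    v,u=np.mgrid[:400,:640]
    P=np.stack([(u-K[0,2])/K[0,0]*d,-(v-K[1,2])/K[1,1]*d,-d],-1)
    W=(P-E[:3,3])@E[:3,:3]
    W[d==0]=np.nan
    return W
def ray_z(n,uv,z):
    c=ctrl.calibration(n);K=c["intrinsics"];E=c["extrinsics"]
    uv=np.atleast_2d(uv).astype(float)
    r=np.stack([(uv[:,0]-K[0,2])/K[0,0],-(uv[:,1]-K[1,2])/K[1,1],-np.ones(len(uv))],-1)@E[:3,:3]
    o=-E[:3,:3].T@E[:3,3]
    return o+r*((z-o[2])/r[:,2])[:,None]
def proj(n,P):
    c=ctrl.calibration(n);K=c["intrinsics"];E=c["extrinsics"]
    q=np.atleast_2d(P)@E[:3,:3].T+E[:3,3]
    return np.stack([K[0,0]*q[:,0]/-q[:,2]+K[0,2],K[1,1]*-q[:,1]/-q[:,2]+K[1,2]],-1)
E
python3 - <<'E'
from h import *
for n in("top","side"):
    im=cv2.imread(f"pics/{n}0.png").astype(int);d=np.load(f"{n}d.npy");W=cloud(n,d)
    box=np.zeros((400,640),bool)
    if n=="top":box[165:215,330:380]=1
    else: box[205:250,315:380]=1
    m=(im.min(2)>130)&box&(W[...,2]<140)
    # plate
    k,l,s,c=cv2.connectedComponentsWithStats(m.astype(np.uint8)); i=1+np.argmax(s[1:,4]);m=l==i
    print(n,"plate z",np.nanmedian(W[m][:,2]),m.sum())
    v,u=np.nonzero(m);X=ray_z(n,np.c_[u,v],120)[:,:2].astype(np.float32)
    r=cv2.minAreaRect(X);print("plate",r, )
    if 1:
        g=(abs(W[...,2]-105)<6)&(np.hypot(W[...,0]-r[0][0],W[...,1]-r[0][1])<200)
        sat=im.max(2)-im.min(2); g&=sat<35
        g=cv2.morphologyEx(g.astype(np.uint8),cv2.MORPH_OPEN,np.ones((3,3)))
        v,u=np.nonzero(g);r2=cv2.minAreaRect(ray_z(n,np.c_[u,v],105)[:,:2].astype(np.float32));print("box",r2)
    h=(W[...,2]>140)&(np.hypot(W[...,0]-r[0][0],W[...,1]-r[0][1])<75)
    print("grip pts",h.sum());
    P=W[h]; P=P[P[:,2].argsort()]
    for a in range(140,215,10):
        q=P[(P[:,2]>=a)&(P[:,2]<a+10)]
        if len(q):print(a,len(q),q.mean(0).round(1),q.min(0).round(1),q.max(0).round(1))
E
```

```text
top plate z 120.08637442666982 644
plate ((533.5736083984375, -90.22793579101562), (97.91316986083984, 115.02462768554688), 77.25978088378906)
box ((535.7611083984375, -69.69735717773438), (355.77423095703125, 256.26385498046875), 77.28587341308594)
grip pts 88
140 4 [520.6 -72.2 147.6] [511.2 -75.8 144.8] [531.1 -68.8 149.8]
150 8 [519.  -68.7 154.7] [509.1 -71.9 150.4] [534.  -61.3 158.6]
160 5 [513.9 -62.2 163.7] [508.  -67.4 160.7] [527.2 -54.3 167.4]
170 6 [517.9 -64.4 174.5] [508.9 -67.  170.2] [527.9 -60.  179. ]
180 6 [514.9 -60.7 185.8] [507.2 -62.8 180.3] [522.8 -56.1 188.9]
190 54 [516.8 -46.  196.4] [505.2 -58.4 190.6] [530.1 -33.  199.7]
200 5 [520.9 -52.2 201.5] [513.  -57.9 200.5] [529.  -48.3 202.9]
side plate z 120.97608722457073 604
plate ((533.4039306640625, -89.92852783203125), (95.69084167480469, 112.33453369140625), 78.25111389160156)
box ((538.5732421875, -60.86585998535156), (341.3799743652344, 258.2314758300781), 77.08924102783203)
grip pts 180
140 12 [519.5 -69.2 147. ] [507.8 -75.9 143. ] [535.3 -61.1 150. ]
150 27 [518.5 -69.6 154.9] [507.5 -77.2 150. ] [531.1 -59.5 159.7]
160 26 [519.1 -66.2 164.9] [506.2 -74.7 160.1] [532.5 -52.6 169.7]
170 26 [516.7 -64.1 174.4] [505.3 -70.  170.1] [531.8 -52.6 179.5]
180 30 [516.7 -60.  185. ] [504.6 -68.2 180.1] [530.3 -31.6 190. ]
190 50 [516.  -51.9 195.5] [503.1 -66.3 190.1] [530.8 -32.1 199.9]
200 9 [515.5 -54.4 201.5] [507.4 -60.8 200.1] [523.1 -43.5 204.2]
```

```bash
cat >> h.py <<'E'
from scipy.spatial.transform import Rotation as R
from scipy.optimize import least_squares
YAW=np.deg2rad(-12.6); C=np.array([533.5,-90.1,120.])
MX=np.array([np.cos(YAW),np.sin(YAW),0]);MY=np.array([-np.sin(YAW),np.cos(YAW),0])
def m2w(x,y,z): return np.array([C[0],C[1],0])+x*MX+y*MY+np.array([0,0,z])
def w2m(P):
    d=np.asarray(P)-np.array([C[0],C[1],0]); return np.stack([d@MX,d@MY,d[...,2]],-1)
def sdir(a,b):
    v=np.array([np.tan(a),-np.tan(b),1]);return v/np.linalg.norm(v)
def stick(P,x0=(0,0)):
    Q=w2m(P)-np.array([0,0,50])
    def f(x):
        s=sdir(*x);t=Q@s;r=np.linalg.norm(Q-np.outer(t,s),axis=1)
        dr=r-14;dt=np.maximum(t-155,95-t)
        return np.where((dr<0)&(dt<0),np.maximum(dr,dt),np.hypot(np.maximum(dr,0),np.maximum(dt,0)))
    best=None
    for s in [x0,(-.2,-.28),(0,-.28),(.2,-.28),(0,.28),(.28,.28),(0,0)]:
        r=least_squares(f,s,loss="soft_l1",f_scale=2)
        if best is None or r.cost<best.cost:best=r
    return best.x,np.median(abs(f(best.x)))
def look(tag,view=True):
    out=[]
    for n in("top","side"):
        p,d=ctrl.capture(n);W=cloud(n,d);im=p.astype(int)
        g=w2m(W);m=(g[...,2]>142)&(g[...,2]<212)&(np.hypot(g[...,0],g[...,1])<80)&(im.max(2)<75)
        if m.sum()>15: print(n,m.sum(),"along,across",*[np.round(q,3) for q in stick(W[m])])
        c=proj(n,C)[0].astype(int)
        cr=p[max(c[1]-60,0):c[1]+60,c[0]-75:c[0]+75,::-1]; out.append(cv2.resize(cr,None,fx=2.6,fy=2.6,interpolation=cv2.INTER_CUBIC))
    cv2.imwrite(f"pics/{tag}.png",np.hstack(out))
def here():
    o=ctrl.get_obs();Rm=R.from_rotvec(o["eef_rot"]).as_matrix()
    print("t",round(o["time_s"],2),"tcp m",w2m(o["tcp_pos"]).round(1),"F",o["contact_force"].round(1),"w",round(o["gripper_width"],3))
    return o["tcp_pos"],Rm
def go(x,y,z):
    p,Rm=here()
    d=m2w(x,y,z)-p; yt=np.array([0,0,-1.])
    best=None
    for zt in (MX,-MX,MY,-MY):
        T=np.stack([np.cross(yt,zt),yt,zt],1); r=R.from_matrix(Rm.T@T).as_rotvec()
        if best is None or np.linalg.norm(r)<np.linalg.norm(best[0]):best=(r,zt)
    print("shift",(Rm.T@d/250).round(4),"turn",(best[0]/np.pi).round(4),"deg",np.rad2deg(best[0]).round(1))
    print("tool axes in machine:",[(np.array([v@MX,v@MY,v[2]])).round(2).tolist() for v in Rm.T])
E
python3 - <<'E'
from h import *
look("a1"); go(-90,38,250); go(-90,38,160)
print(w2m(np.array([184,570,222])))
E
```

```text
top 80 along,across [-0.168 -0.272] 0.666
side 169 along,across [-0.178 -0.266] 0.976
t 0.6 tcp m [-484.6  569.   222.7] F [ 0.4  0.8 -0.1] w 0.994
shift [ 1.7688 -0.1094 -1.9683] turn [-0.     -0.0296  0.    ] deg [-0.  -5.3  0. ]
tool axes in machine: [[1.0, -0.09, 0.0], [0.0, 0.0, -1.0], [0.09, 1.0, 0.0]]
t 0.6 tcp m [-484.6  569.   222.7] F [ 0.4  0.8 -0.1] w 0.994
shift [ 1.7688  0.2506 -1.9683] turn [-0.     -0.0296  0.    ] deg [-0.  -5.3  0. ]
tool axes in machine: [[1.0, -0.09, 0.0], [0.0, 0.0, -1.0], [0.09, 1.0, 0.0]]
[-485.07926194  567.96159169  222.        ]
```

View pics/a1.png

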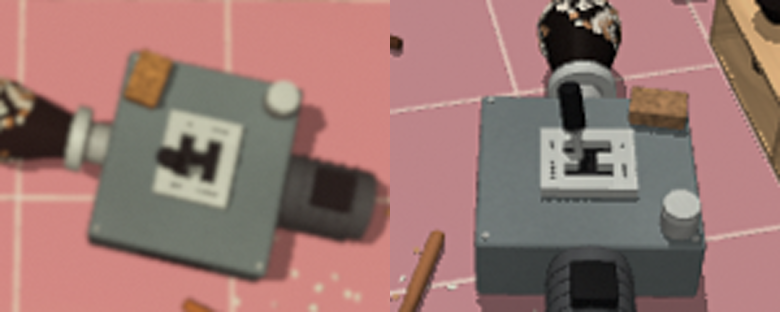

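The fits from both cameras agree: along is about -0.17 and across about -0.27, so the stick sits in the near left leg. I'll close the fingers and travel to behind the stick at z = 250.

Emit:
{"api": "send_rows", "payload": {
  "targets": [
    [[0.04,-0.05,-0.04,0,-0.005,0,1],[0.12,-0.11,-0.13,0,-0.01,0,1],[0.22,-0.11,-0.24,0,-0.02,0,1],[0.32,-0.11,-0.36,0,-0.03,0,1],[0.42,-0.11,-0.47,0,-0.03,0,1],[0.52,-0.11,-0.58,0,-0.03,0,1],[0.62,-0.11,-0.69,0,-0.03,0,1],[0.7,-0.11,-0.78,0,-0.03,0,1],[0.78,-0.11,-0.87,0,-0.03,0,1],[0.84,-0.11,-0.94,0,-0.03,0,1],[0.88,-0.11,-0.98,0,-0.03,0,1]]
  ]
}}

```text
time_s: 1.52
tcp_pos: [319.2, 268.0, 250.6]
eef_rot: [-1.564, 0.172, -0.174]
contact_force: [-0.0, -0.3, 0.3]
gripper_width: 0.204
```

```bash
python3 -c "
from h import *
go(-90,38,250)"
```

```text
t 1.52 tcp m [-287.2  302.8  250.6] F [-0.  -0.3  0.3] w 0.204
shift [ 0.7896  0.0029 -1.0587] turn [-0.0002 -0.0002  0.0004] deg [-0.  -0.   0.1]
tool axes in machine: [[1.0, -0.0, 0.0], [0.0, 0.0, -1.0], [0.0, 1.0, 0.0]]
```

Emit:
{"api": "send_rows", "payload": {
  "targets": [
    [[0.05,0,-0.06,0,0,0,1],[0.13,0,-0.16,0,0,0,1],[0.21,0,-0.27,0,0,0,1],[0.29,0,-0.38,0,0,0,1],[0.37,0,-0.49,0,0,0,1],[0.45,0,-0.6,0,0,0,1],[0.53,0,-0.71,0,0,0,1],[0.61,0,-0.82,0,0,0,1],[0.68,0,-0.9,0,0,0,1],[0.74,0,-0.96,0,0,0,1],[0.78,0,-1,0,0,0,1],[0.79,0,-1,0,0,0,1]]
  ]
}}

```text
time_s: 2.52
tcp_pos: [457.8, -18.5, 249.7]
eef_rot: [-1.564, 0.174, -0.173]
contact_force: [0.1, -0.3, -0.4]
gripper_width: 0.003
```

```bash
python3 -c "
from h import *
go(-85,36,160)
look('a2')"
```

```text
t 2.52 tcp m [-89.5  53.3 249.7] F [ 0.1 -0.3 -0.4] w 0.003
shift [ 0.0184  0.3589 -0.0692] turn [ 0.0002 -0.0004 -0.0002] deg [ 0.  -0.1 -0. ]
tool axes in machine: [[1.0, -0.0, -0.0], [-0.0, -0.0, -1.0], [0.0, 1.0, -0.0]]
side 169 along,across [-0.178 -0.267] 1.38
```

View pics/a2.png

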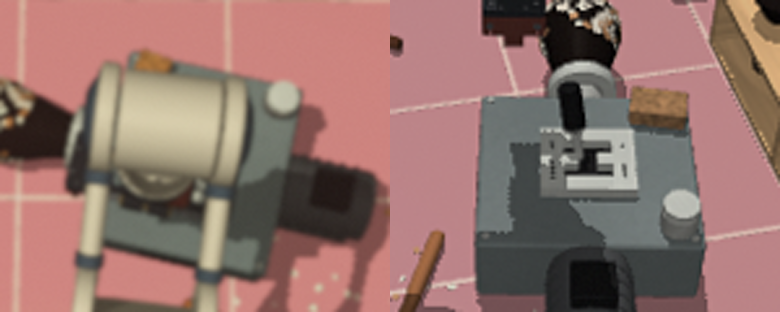

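The side view still shows the stick unmoved (along -0.178) and the arm clear of it. I'll go down behind the stick.

Emit:
{"api": "send_rows", "payload": {
  "targets": [
    [[0.01,0.02,-0.02,0,0,0,1],[0.02,0.07,-0.05,0,0,0,1],[0.02,0.14,-0.07,0,0,0,1],[0.02,0.21,-0.07,0,0,0,1],[0.02,0.27,-0.07,0,0,0,1],[0.02,0.32,-0.07,0,0,0,1],[0.02,0.34,-0.07,0,0,0,1],[0.02,0.34,-0.07,0,0,0,1]]
  ]
}}

```text
time_s: 3.28
tcp_pos: [457.4, -34.6, 163.3]
eef_rot: [-1.564, 0.173, -0.169]
contact_force: [0.1, 0.6, -1.1]
gripper_width: 0.009
```

```bash
python3 -c "
from h import *
go(-50,36,165)
look('a3')"
```

```text
t 3.28 tcp m [-86.4  37.5 163.3] F [ 0.1  0.6 -1.1] w 0.009
shift [ 0.1454 -0.0072 -0.0064] turn [ 0.0001  0.0006 -0.0008] deg [ 0.   0.1 -0.2]
tool axes in machine: [[1.0, 0.0, -0.0], [-0.0, -0.0, -1.0], [-0.0, 1.0, -0.0]]
side 169 along,across [-0.18  -0.266] 1.101
```

View pics/a3.png

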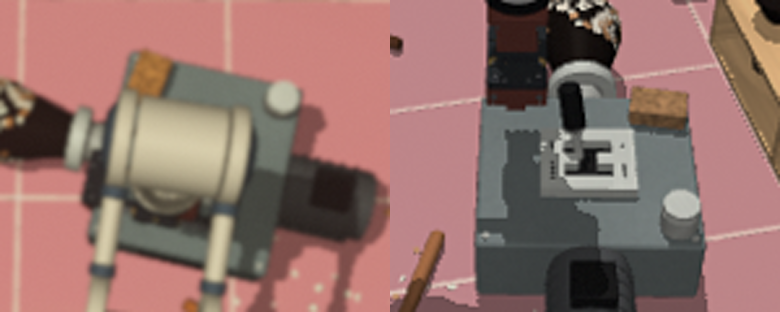

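```bash
python3 -c "
from h import *
p,d=ctrl.capture('side')
im=p[110:260,250:400,::-1].copy()
im=cv2.resize(im,None,fx=4,fy=4,interpolation=cv2.INTER_CUBIC)
o=ctrl.get_obs()
for z in (0,19,80):
  q=(proj('side',o['tcp_pos']+[0,0,z])[0]-[250,110])*4
  cv2.circle(im,tuple(int(v) for v in q),4,(0,255,0),-1)
cv2.imwrite('pics/a4.png',im)"
```

```text
(no output)
```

View pics/a4.png

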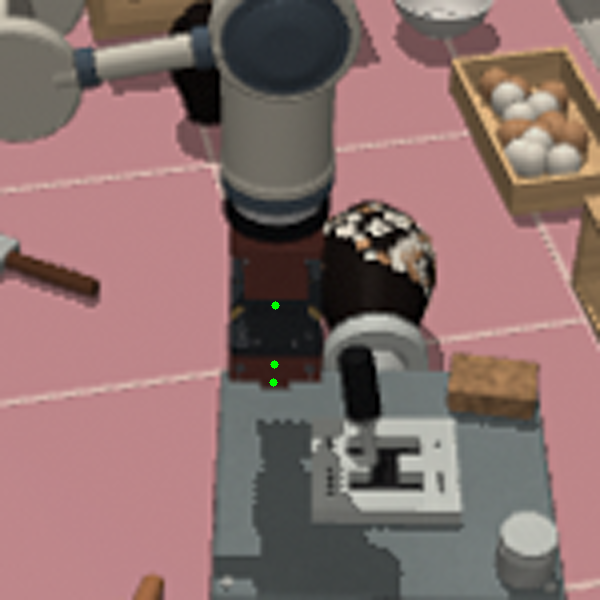

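The TCP projection at (273,382) falls on the fingertip, and the wider gripper body stays above the stick. Next I push forward gently.

Emit:
{"api": "send_rows", "payload": {
  "targets": [
    [[0.03,0,-0.005,0,0,0,1],[0.07,0,-0.005,0,0,0,1],[0.1,0,-0.005,0,0,0,1],[0.12,0,-0.005,0,0,0,1],[0.135,0,-0.005,0,0,0,1],[0.145,0,-0.005,0,0,0,1],[0.155,0,-0.005,0,0,0,1],[0.165,0,-0.005,0,0,0,1],[0.175,0,-0.005,0,0,0,1],[0.185,0,-0.005,0,0,0,1],[0.195,0,-0.005,0,0,0,1],[0.205,0,-0.005,0,0,0,1],[0.205,0,-0.005,0,0,0,1]]
  ]
}}

```text
time_s: 4.52
tcp_pos: [508.4, -47.4, 165.0]
eef_rot: [-1.564, 0.172, -0.172]
contact_force: [-1.2, 0.1, 1.2]
gripper_width: 0.002
```

```bash
python3 -c "
from h import *
go(-24,36,163)
look('a5')"
```

```text
t 4.52 tcp m [-33.8  36.2 165. ] F [-1.2  0.1  1.2] w 0.002
shift [ 0.0392  0.008  -0.0007] turn [0.     0.0004 0.0001] deg [0.  0.1 0. ]
tool axes in machine: [[1.0, 0.0, 0.0], [0.0, -0.0, -1.0], [-0.0, 1.0, -0.0]]
side 93 along,across [-0.087 -0.258] 1.692
```

View pics/a5.png

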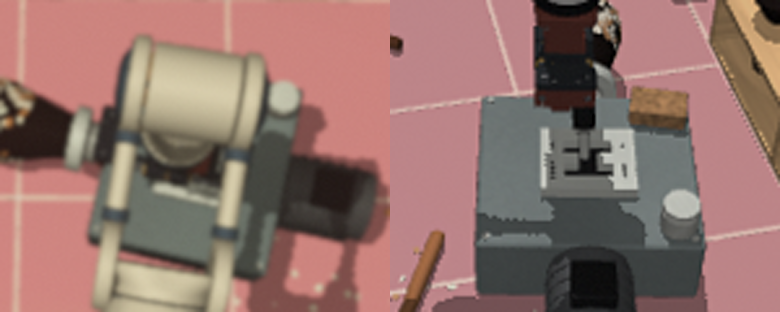

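The stick has moved from -0.18 to about -0.08 along, with light contact. I'll continue to the middle.

Emit:
{"api": "send_rows", "payload": {
  "targets": [
    [[0.01,0,0,0,0,0,1],[0.02,0,0,0,0,0,1],[0.03,0,0,0,0,0,1],[0.038,0,0,0,0,0,1],[0.042,0,0,0,0,0,1],[0.042,0,0,0,0,0,1]]
  ]
}}

```text
time_s: 5.12
tcp_pos: [518.5, -49.7, 165.1]
eef_rot: [-1.564, 0.172, -0.172]
contact_force: [-1.3, 0.0, 1.8]
gripper_width: 0.002
```

```bash
python3 -c "
from h import *
go(-70,36,163)
look('a6')"
```

```text
t 5.12 tcp m [-23.5  36.2 165.1] F [-1.3  0.   1.8] w 0.002
shift [-0.186   0.0084 -0.0005] turn [ 0.      0.0004 -0.    ] deg [ 0.   0.1 -0. ]
tool axes in machine: [[1.0, 0.0, -0.0], [-0.0, -0.0, -1.0], [-0.0, 1.0, -0.0]]
side 93 along,across [-0.015 -0.261] 1.725
```

View pics/a6.png

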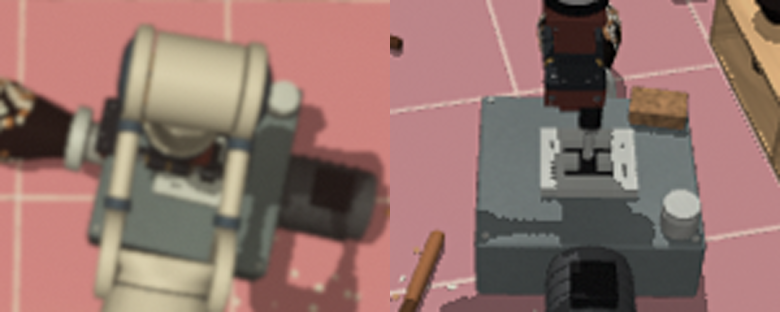

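The stick is now upright along (-0.015, consistent with the finger position). I'll back off and go round to its left side.

Emit:
{"api": "send_rows", "payload": {
  "targets": [
    [[-0.03,0,0,0,0,0,1],[-0.08,0,0,0,0,0,1],[-0.12,0,0.02,0,0,0,1],[-0.13,0,0.08,0,0,0,1],[-0.13,0,0.16,0,0,0,1],[-0.12,0,0.23,0,0,0,1],[-0.07,0,0.26,0,0,0,1],[0.0,0,0.26,0,0,0,1],[0.06,0,0.26,0,0,0,1],[0.09,0,0.26,0,0,0,1],[0.09,0,0.26,0,0,0,1]]
  ]
}}

```text
time_s: 6.13
tcp_pos: [554.8, 8.8, 164.5]
eef_rot: [-1.564, 0.172, -0.171]
contact_force: [0.0, 0.5, 0.1]
gripper_width: 0.003
```

```bash
python3 -c "
from h import *
go(0,75,163)
look('a7')"
```

```text
t 6.13 tcp m [ -0.8 101.1 164.5] F [0.  0.5 0.1] w 0.003
shift [ 0.0031  0.0059 -0.1045] turn [ 0.0001  0.0003 -0.0002] deg [ 0.   0.1 -0. ]
tool axes in machine: [[1.0, 0.0, -0.0], [-0.0, -0.0, -1.0], [-0.0, 1.0, -0.0]]
side 167 along,across [ 0.005 -0.261] 1.045
```

View pics/a7.png

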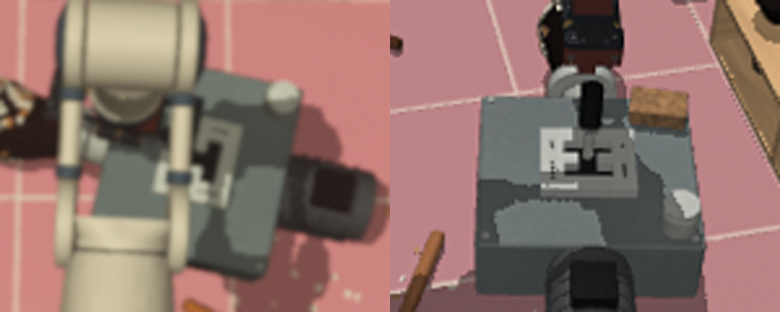

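Along is 0.005, so it is centred. Now I push right.

Emit:
{"api": "send_rows", "payload": {
  "targets": [
    [[0.003,0,-0.03,0,0,0,1],[0.003,0,-0.07,0,0,0,1],[0.003,0,-0.1,0,0,0,1],[0.003,0,-0.115,0,0,0,1],[0.003,0,-0.13,0,0,0,1],[0.003,0,-0.145,0,0,0,1],[0.003,0,-0.16,0,0,0,1],[0.003,0,-0.175,0,0,0,1],[0.003,0,-0.19,0,0,0,1],[0.003,0,-0.205,0,0,0,1],[0.003,0,-0.22,0,0,0,1],[0.003,0,-0.23,0,0,0,1]]
  ]
}}

```text
time_s: 7.23
tcp_pos: [542.8, -47.5, 165.6]
eef_rot: [-1.564, 0.171, -0.172]
contact_force: [1.1, 2.9, 4.1]
gripper_width: 0.01
```

```bash
python3 -c "
from h import *
go(0,0,163)
look('a8')"
```

```text
t 7.23 tcp m [ -0.3  43.6 165.6] F [1.1 2.9 4.1] w 0.01
shift [ 0.0007  0.0103 -0.1744] turn [-0.0001  0.0005  0.0003] deg [-0.   0.1  0.1]
tool axes in machine: [[1.0, 0.0, 0.0], [0.0, 0.0, -1.0], [-0.0, 1.0, 0.0]]
side 119 along,across [0.007 0.051] 3.579
```

View pics/a8.png

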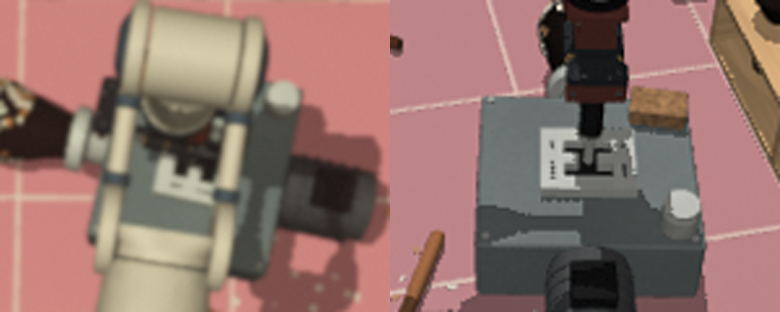

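The forces are light. The camera fit is unreliable here because the body occludes the stick. I'll keep pushing right.

Emit:
{"api": "send_rows", "payload": {
  "targets": [
    [[0,0,-0.015,0,0,0,1],[0,0,-0.03,0,0,0,1],[0,0,-0.045,0,0,0,1],[0,0,-0.06,0,0,0,1],[0,0,-0.075,0,0,0,1],[0,0,-0.09,0,0,0,1],[0,0,-0.105,0,0,0,1],[0,0,-0.12,0,0,0,1],[0,0,-0.135,0,0,0,1],[0,0,-0.15,0,0,0,1],[0,0,-0.155,0,0,0,1]]
  ]
}}

```text
time_s: 8.25
tcp_pos: [534.0, -85.7, 165.0]
eef_rot: [-1.564, 0.172, -0.172]
contact_force: [-0.5, 2.4, 2.8]
gripper_width: 0.008
```

```bash
python3 -c "
from h import *
go(0,-1,163)
look('a9')"
```

```text
t 8.25 tcp m [ -0.5   4.4 165. ] F [-0.5  2.4  2.8] w 0.008
shift [ 0.0021  0.0081 -0.0216] turn [ 0.0001  0.0003 -0.0001] deg [ 0.   0.1 -0. ]
tool axes in machine: [[1.0, 0.0, -0.0], [-0.0, -0.0, -1.0], [-0.0, 1.0, -0.0]]
side 96 along,across [0.004 0.141] 0.78
```

View pics/a9.png

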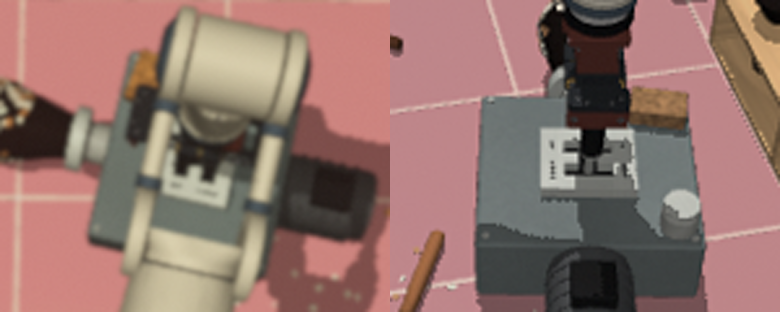

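Emit:
{"api": "send_rows", "payload": {
  "targets": [
    [[0,0,-0.01,0,0,0,1],[0,0,-0.02,0,0,0,1],[0,0,-0.025,0,0,0,1],[0,0,-0.025,0,0,0,1]]
  ]
}}

```text
time_s: 8.68
tcp_pos: [532.7, -91.4, 164.8]
eef_rot: [-1.564, 0.172, -0.171]
contact_force: [0.1, 0.9, 1.0]
gripper_width: 0.009
```

```bash
python3 -c "
from h import *
go(0,-6,163)
look('a10')"
```

```text
t 8.68 tcp m [ -0.5  -1.5 164.8] F [0.1 0.9 1. ] w 0.009
shift [ 0.0021  0.0072 -0.018 ] turn [ 0.0001  0.0004 -0.0002] deg [ 0.   0.1 -0. ]
tool axes in machine: [[1.0, 0.0, -0.0], [-0.0, -0.0, -1.0], [-0.0, 1.0, -0.0]]
side 104 along,across [0.004 0.191] 0.784
```

Emit:
{"api": "send_rows", "payload": {
  "targets": [
    [[0,0,-0.005,0,0,0,1],[0,0,-0.01,0,0,0,1],[0,0,-0.015,0,0,0,1],[0,0,-0.015,0,0,0,1]]
  ]
}}

```text
time_s: 9.12
tcp_pos: [531.9, -95.0, 164.8]
eef_rot: [-1.564, 0.172, -0.171]
contact_force: [-0.4, 1.5, -1.2]
gripper_width: 0.006
```

```bash
python3 -c "
from h import *
go(0,-6,163)
look('a11')"
```

```text
t 9.12 tcp m [ -0.5  -5.2 164.8] F [-0.4  1.5 -1.2] w 0.006
shift [ 0.002   0.0074 -0.0033] turn [ 0.      0.0004 -0.0002] deg [ 0.   0.1 -0. ]
tool axes in machine: [[1.0, 0.0, -0.0], [-0.0, -0.0, -1.0], [-0.0, 1.0, -0.0]]
side 102 along,across [0.006 0.219] 0.745
```

View pics/a11.png

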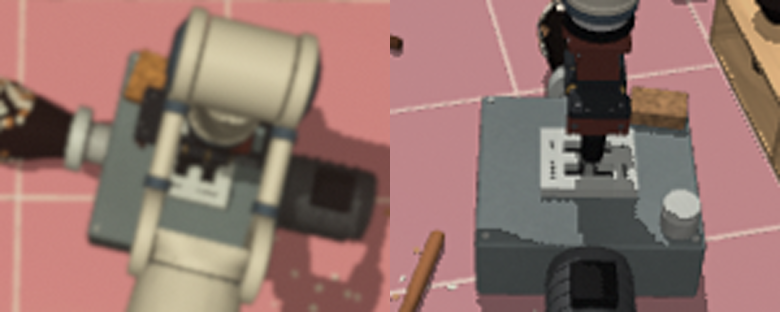

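The stick still moves freely and no stop has been felt. I'll push about 4 mm more to be well inside the leg's band.

Emit:
{"api": "send_rows", "payload": {
  "targets": [
    [[0,0,-0.005,0,0,0,1],[0,0,-0.01,0,0,0,1],[0,0,-0.015,0,0,0,1],[0,0,-0.015,0,0,0,1]]
  ]
}}

```text
time_s: 9.55
tcp_pos: [531.2, -98.8, 165.1]
eef_rot: [-1.564, 0.172, -0.172]
contact_force: [0.7, 2.9, -0.8]
gripper_width: 0.001
```

```bash
python3 -c "
from h import *
go(0,30,163)
look('a12')"
```

```text
t 9.55 tcp m [ -0.4  -9.  165.1] F [ 0.7  2.9 -0.8] w 0.001
shift [0.0017 0.0085 0.1559] turn [0.     0.0004 0.    ] deg [0.  0.1 0. ]
tool axes in machine: [[1.0, 0.0, 0.0], [0.0, -0.0, -1.0], [-0.0, 1.0, -0.0]]
side 105 along,across [0.005 0.247] 0.71
```

Emit:
{"api": "send_rows", "payload": {
  "targets": [
    [[0,0,0.03,0,0,0,1],[0,0,0.08,0,0,0,1],[-0.02,0,0.12,0,0,0,1],[-0.08,0,0.14,0,0,0,1],[-0.15,0,0.14,0,0,0,1],[-0.21,0,0.13,0,0,0,1],[-0.24,0,0.08,0,0,0,1],[-0.24,0,0.01,0,0,0,1],[-0.24,0,-0.05,0,0,0,1],[-0.24,0,-0.09,0,0,0,1],[-0.24,0,-0.1,0,0,0,1]]
  ]
}}

```text
time_s: 10.57
tcp_pos: [467.0, -110.4, 165.4]
eef_rot: [-1.564, 0.172, -0.173]
contact_force: [0.3, 0.1, 0.3]
gripper_width: 0.005
```

```bash
python3 -c "
from h import *
go(-27,-34,163)
look('a13')"
```

```text
t 10.57 tcp m [-60.5 -34.3 165.4] F [0.3 0.1 0.3] w 0.005
shift [0.1338 0.0096 0.0012] turn [0.0001 0.0002 0.0001] deg [0. 0. 0.]
tool axes in machine: [[1.0, 0.0, 0.0], [0.0, -0.0, -1.0], [-0.0, 1.0, -0.0]]
side 142 along,across [0.005 0.248] 0.856
```

View pics/a13.png

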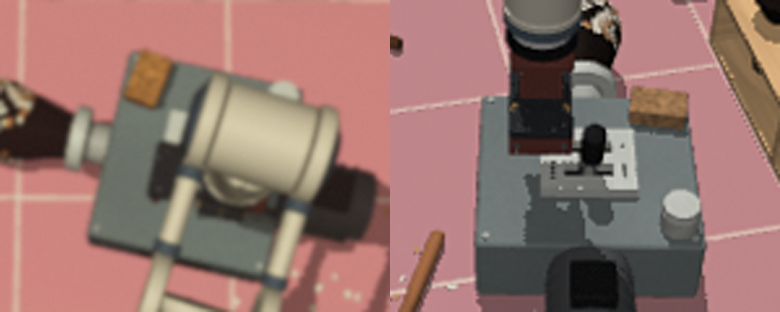

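The side view shows the stick on the right (0.248), centred along. Now I push it forward, in two parts.

Emit:
{"api": "send_rows", "payload": {
  "targets": [
    [[0.03,0,0.005,0,0,0,1],[0.07,0,0.01,0,0,0,1],[0.1,0,0.01,0,0,0,1],[0.12,0,0.01,0,0,0,1],[0.135,0,0.01,0,0,0,1],[0.15,0,0.01,0,0,0,1],[0.165,0,0.01,0,0,0,1],[0.18,0,0.01,0,0,0,1],[0.195,0,0.01,0,0,0,1],[0.21,0,0.01,0,0,0,1],[0.225,0,0.01,0,0,0,1],[0.24,0,0.01,0,0,0,1],[0.24,0,0.01,0,0,0,1]]
  ]
}}

```text
time_s: 11.75
tcp_pos: [526.9, -120.7, 164.9]
eef_rot: [-1.564, 0.172, -0.172]
contact_force: [-0.3, 0.0, 1.0]
gripper_width: 0.004
```

```bash
python3 -c "
from h import *
go(9.5,-32,165)
look('a14')"
```

```text
t 11.75 tcp m [  0.2 -31.3 164.9] F [-0.3  0.   1. ] w 0.004
shift [ 0.0371 -0.0005 -0.0029] turn [0.     0.0004 0.    ] deg [0.  0.1 0. ]
tool axes in machine: [[1.0, 0.0, 0.0], [0.0, -0.0, -1.0], [-0.0, 1.0, -0.0]]
side 59 along,across [0.191 0.255] 0.983
```

View pics/a14.png

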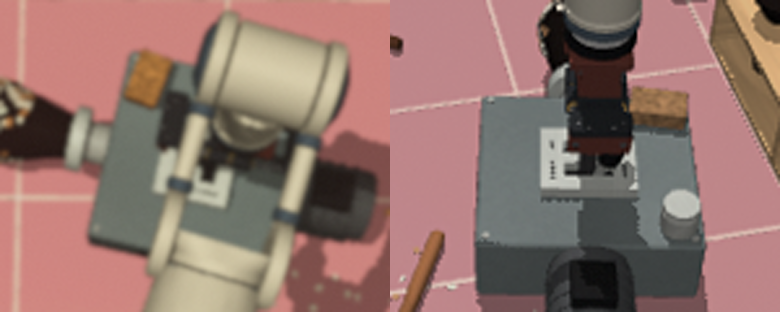

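Emit:
{"api": "send_rows", "payload": {
  "targets": [
    [[0.01,0,0,0,0,0,1],[0.018,0,0,0,0,0,1],[0.026,0,0,0,0,0,1],[0.032,0,0,0,0,0,1],[0.036,0,0,0,0,0,1],[0.036,0,0,0,0,0,1]]
  ]
}}

```text
time_s: 12.35
tcp_pos: [535.3, -122.5, 165.0]
eef_rot: [-1.564, 0.172, -0.171]
contact_force: [-1.5, 0.8, -1.1]
gripper_width: 0.008
```

```bash
python3 -c "
from h import *
go(12,-32,165)
look('a15')"
```

```text
t 12.35 tcp m [  8.8 -31.2 165. ] F [-1.5  0.8 -1.1] w 0.008
shift [ 0.0128 -0.0002 -0.0031] turn [ 0.      0.0004 -0.    ] deg [ 0.   0.1 -0. ]
tool axes in machine: [[1.0, 0.0, -0.0], [-0.0, -0.0, -1.0], [-0.0, 1.0, -0.0]]
side 59 along,across [0.263 0.259] 0.751
```

Along is now about 0.263 to 0.28 and the force is still light. I'll push in 1 mm steps until I feel the stop.

Emit:
{"api": "send_rows", "payload": {
  "targets": [
    [[0.004,0,0,0,0,0,1],[0.008,0,0,0,0,0,1],[0.008,0,0,0,0,0,1]]
  ]
}}

```text
time_s: 12.7
tcp_pos: [536.7, -122.8, 165.0]
eef_rot: [-1.564, 0.173, -0.171]
contact_force: [-4.4, 0.7, 0.1]
gripper_width: 0.003
```

```bash
python3 -c "
from h import *
go(12,-32,165)
look('a16')"
```

```text
t 12.7 tcp m [ 10.2 -31.2 165. ] F [-4.4  0.7  0.1] w 0.003
shift [ 0.007   0.0001 -0.003 ] turn [ 0.      0.0004 -0.0004] deg [ 0.   0.1 -0.1]
tool axes in machine: [[1.0, 0.0, -0.0], [-0.0, -0.0, -1.0], [-0.0, 1.0, -0.0]]
side 62 along,across [0.272 0.263] 0.85
```

Emit:
{"api": "send_rows", "payload": {
  "targets": [
    [[0.004,0,0,0,0,0,1],[0.006,0,0,0,0,0,1],[0.006,0,0,0,0,0,1]]
  ]
}}

```text
time_s: 13.05
tcp_pos: [537.6, -123.0, 164.8]
eef_rot: [-1.564, 0.174, -0.17]
contact_force: [-5.9, 1.9, -0.5]
gripper_width: 0.003
```

```bash
python3 -c "
from h import *
go(-60,-32,165)
look('a17')"
```

```text
t 13.05 tcp m [ 11.2 -31.2 164.8] F [-5.9  1.9 -0.5] w 0.003
shift [-2.849e-01  1.000e-04 -2.700e-03] turn [-0.      0.0004 -0.0008] deg [-0.   0.1 -0.1]
tool axes in machine: [[1.0, 0.0, -0.0], [-0.0, 0.0, -1.0], [-0.0, 1.0, 0.0]]
side 62 along,across [0.278 0.26 ] 1.14
```

The firm stop is felt, with force up to about 6 N, and the stick is home. I'll back straight off, then lift clear.

Emit:
{"api": "send_rows", "payload": {
  "targets": [
    [[-0.02,0,0,0,0,0,1],[-0.07,0,0,0,0,0,1],[-0.14,0,0,0,0,0,1],[-0.22,-0.03,0,0,0,0,1],[-0.3,-0.1,0,0,0,0,1],[-0.38,-0.2,0,0,0,0,1],[-0.46,-0.3,0,0,0,0,1],[-0.52,-0.36,0,0,0,0,1],[-0.56,-0.38,0,0,0,0,1],[-0.56,-0.38,0,0,0,0,1],[-0.56,-0.38,0,0,0,0,1]]
  ]
}}

```text
time_s: 14.07
tcp_pos: [402.3, -93.0, 259.9]
eef_rot: [-1.564, 0.17, -0.173]
contact_force: [-0.4, -0.7, 0.7]
gripper_width: 0.004
```

```bash
python3 -c "
from h import *
here()
look('a18')"
```

```text
t 14.07 tcp m [-127.4  -31.4  259.9] F [-0.4 -0.7  0.7] w 0.004
top 42 along,across [0.271 0.267] 1.14
side 144 along,across [0.282 0.261] 0.937
```

View pics/a18.png

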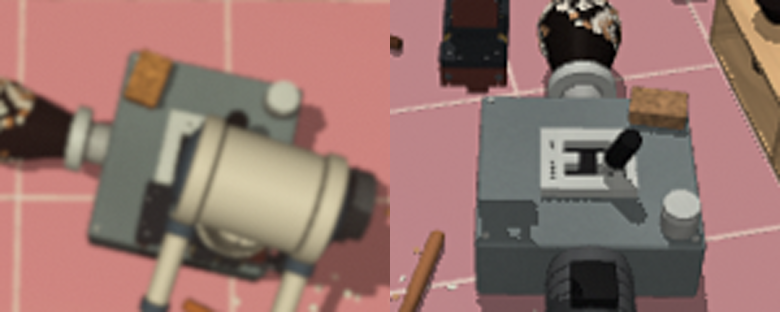

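The stick rests in the far-right slot (along about 0.28, across about 0.26), the arm is clear, and the block and tin have not moved. I'm handing in.

```bash
python3 -c "
from plant import ctrl
print(ctrl.job_done())"
```

```text
the job is handed in; nothing more can be done
None
```

The gearstick is in third. I pushed it with the closed fingertips only: forward to the middle of the left leg, across to the right, then forward until I felt the stop. After that I backed off and lifted the arm clear.

- **Final position:** the side camera read along 0.282 and across 0.261 rad, and the partly hidden top view read 0.271 and 0.267. All are above the limits of 0.25 along and 0.18 across.
- **Forces:** the largest reading was about 6 N, at the stop. Forces were only read at the end of each move, so a brief higher peak between readings would not show.
- **Other things on the bench:** the sanding block and tin look unmoved in the last picture, and the arm was nowhere near the rest, which I did not measure. The job was handed in just after 14 s, with the arm touching nothing.
- **Readings that disagreed:** mid-crossing, one camera fit gave across +0.05 while the finger position gave about -0.11. The gripper was blocking the view, so I trusted the finger position. Later side-camera fits also read up to about 0.06 rad below the finger geometry until the view cleared.

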